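# Dock the loaded tube tray of the fraction collector

## Robot

A 6-joint arm with a two-finger parallel gripper is mounted at the origin on the work surface. World frame = base frame: x ahead of the robot, y to its left, z up, the work surface at z = 0. Lengths are in m, angles in rad, forces in N, time in s.
With the tool pointing down it reaches from about 0.35 to 0.775 m from the base axis. Payload 5.5 kg.
Tool frame: the origin (TCP) lies midway between the tips of the shut fingers; the grasp point (between the pads) lies 19 mm behind it; z points along the fingers, y is the line along which they close (so a half turn about z gives the same grasp; the last joint's range is limited). The gripper opens to 85 mm and grips with 20 to 120 N. Pads are 22 mm wide; open, the fingers measure 114 mm over their backs; the gripper's body (76 mm by 85 mm) begins 54 mm behind the grasp point. The pads swing forward as they close: fully open they stand 13 mm farther back than shut.
Start: joints at [1.046, 0.313, 0.046, 1.304, 0, 1.431], TCP at [0.216, 0.533, 0.21] pointing down, gripper open.
Joint ranges: [-2.76, 2.76], [-0.86, 1.69], [-1.03, 1.26], [-2.2, 2.34], [-1.47, 1.5], [-3.14, 3.14]. Speed limits (rad/s): [2.57, 2.57, 3.14, 3.14, 3.14, 3.14].

## Interface

Orientations are given as a unit quaternion [w, x, y, z].
In Python, from workcell import telemetry, imaging, env gives the robot as it stands. The module is installed in compiled form; this text tells all that it offers.
- The arm moves only by the tool step_arm, never from a script. Its argument "moves" is a list of rows, each a list of 3 entries, a list of its own where there are three numbers: the shift along the tool's x, y, z in mm, then the turn, a rotation vector about the tool's x, y, z in rad, then the finger opening in mm, from 0 to 85.4. A call has 1 to 8 rows; each row is the pose to reach, as a shift and turn from the pose commanded when the call began, along the tool's axes at that moment; what a row does not reach only later rows make up. A row lasts 1/12 s, in which the tool goes at most 41.7 mm and 7.16 degrees, less where a joint would pass 70% of its speed; a pose out of reach is approached as far as the arm can. A call with a gripper value outside its range is refused whole. The fingers move at their own pace and stop on an object; "grip_force" is the grip in N (left out, the last holds). Time passes only in rows, so rows that repeat a pose let the fingers close. It gives the time, the measured TCP pose, the force, the opening and the grip force at its end, in the units of the state.
- telemetry.get_state(): the state, without advancing time (a new reading comes with each control period).
- imaging.read_camera(name): name is "side" or "top"; returns the picture (420x560x3 uint8, red, green, blue); there is no depth.
- imaging.camera_params(name): a dict with "camera_matrix" (3x3 intrinsics, pixels), "pose" (4x4, takes a point from camera to world coordinates). Camera axes: x right, y up, looking along -z (the intrinsics and any distortion apply to the point x, -y, -z); pixel columns grow to the right and rows downward; lengths in m; the calibration is good to about 2 mm. A picture is of the moment at which its call begins. camera_params takes no time and is no camera call.
- env.hand_in(): hands the job in; it is judged then, once.
The state is a dict: "clock": time; "joint_pos": joint angles; "qvel": joint speeds; "tau": joint torques, N m; "tcp_pos": TCP position; "orientation": TCP orientation; "wrist_force": force on the tool from outside, world axes, zero at the start; "ft_torque": the same for the moment, N m; "finger_gap": finger opening in m; "grip_force": force on a finger pad.
Only numpy, scipy, OpenCV 4.12 (cv2) and the standard library are available. Lean on these libraries where they do the work, as an engineer would, in place of code of your own. Each camera call takes 0.05 s, during which the arm holds its last target. There are 200 camera calls.

## Task

On the fraction collector, dock the tray that carries the rack full of tubes: push its front plate in with your fingertips, all the way to the back stop, then back off and let its springs bring it back until the stop pin catches it. Leave the other tray, with the empty rack, out where it is. Lift nothing, keep both racks seated on their trays and leave the other things on the bench where they stand.

Things in the scene. Friction and masses are not known exactly. Their poses are not given: they have to be found in the camera images.
- station: Fraction collector: grey base 355 x 330 mm, white housing (123 mm high) at its far end with a black arm above (top 228 mm). Origin on the table under its middle; x = inwards, y = left, z = up. Two identical lanes along x, 80 mm left and right of the origin; either may carry the full rack. A tray's front plate, when out, is 213 mm on the robot's side of the origin.
- tray_full (a joint): Slide of the tray with the full rack, m: 0 = out, held there by its springs; 0.055 = caught by its stop pin (docked); 0.080 = all the way in, on its rubber back stop, which gives 2 mm at 25 N. Springs push it out with 3.5 N at 0 to 9 N at 0.080; a slow push needs up to 12 N. The pin drops once the tray is past 0.055; let go before that and it runs back out.
- front_full (a point): Push point: centre of the rubber pad on the outer face of the tray's front plate (with the full rack), 75 mm above the table. x = inwards, the way the tray slides; y = along the plate, z = up. Flat upright sheet, 124 mm wide, 4 mm thick, from 44 to 92 mm above the table. Behind it 42 mm of bare deck, 30 mm lower than its top rim, then the rack. The table in front is free for 150 mm.
- pin_full (a joint): Lift of the stop pin of the tray with the full rack, m: 0 = down (its rest, and when holding the docked tray), to 0.010 while the tray's catch passes under it. Steel plunger, 10 mm thick, black knob 18 mm across, top 123 mm above the table; sprung down, in a bracket on the left (+y) wall of the lane, 53 mm left of its middle. Works by itself.
- rack_full_center (a point): Centre of the full rack: 32 capped tubes, tops 152 mm above the table, half-way up its 60 mm frame, 90 mm above the table. White grid rack, 166 x 88 x 60 mm (x along the lane), loose between low lips on its tray, its centre 143 mm inwards of and 12 mm right (-y) of that tray's push point.
- tray_empty (a joint): Slide of the tray with the empty rack, m: 0 = out, held there by its springs; 0.055 = caught by its stop pin (docked); 0.080 = all the way in, on its rubber back stop, which gives 2 mm at 25 N. Springs push it out with 3.5 N at 0 to 9 N at 0.080; a slow push needs up to 12 N. The pin drops once the tray is past 0.055; let go before that and it runs back out.
- front_empty (a point): Push point: centre of the rubber pad on the outer face of the tray's front plate (with the empty rack), 75 mm above the table. x = inwards, the way the tray slides; y = along the plate, z = up. Flat upright sheet, 124 mm wide, 4 mm thick, from 44 to 92 mm above the table. Behind it 42 mm of bare deck, 30 mm lower than its top rim, then the rack. The table in front is free for 150 mm.
- rack_empty_center (a point): Centre of the empty rack, same frame without any tube, half-way up its 60 mm frame, 90 mm above the table. White grid rack, 166 x 88 x 60 mm (x along the lane), loose between low lips on its tray, its centre 143 mm inwards of and 12 mm right (-y) of that tray's push point.
- solvent_bottle: Amber bottle, 86 mm across, 190 mm high; loose, left of the machine. Origin under its centre.
- sample_vial: Small glass vial, 28 mm across, 58 mm high; loose, standing in front of the machine between the two lanes' lines. Origin under its centre.
- cap_jar: Clear jar with a black cap, 64 mm across, 75 mm high; loose, left of the machine. Origin under its centre.
- timer: White bench timer, 62 x 62 x 18 mm; loose, right of the machine. Origin under its centre.
- spanner: Steel spanner, 150 mm long, lying flat, right and in front of the machine. Origin under its middle, x along it.
- tip_box: Pipette tip box with clear lid, 87 x 124 x 67 mm; loose, right of the machine. Origin under its centre.
Not all that is in view belongs to the job. What is shaped like the part that bears rack_empty_center but purple or yellow is not meant.

How it is judged:
By the outcome, as a careful person would: the job done as asked, in the order asked, and still so for the second after the job is handed in, with the robot touching nothing.
It also fails if it takes over 42 s, if anything falls off the work surface, if the arm or the gripper's body presses on something with over 40 N, if the wrist force passes 120 N, or if a joint passes its speed limit or range.

## Working session

There is one attempt and no reset: what is moved stays moved. The work goes in short steps, Python scripts to look and compute and a tool call to move; the robot and the scene stay as the last step left them, time stands still between calls to the robot, and variables do not carry over. Pictures are saved under pics/ and viewed, at most 10 in all, crops included, and the job is handed in when it is done.

Besides the shell and the picture viewer there is one more tool, called after "Emit:" as name(argument=value, ...), one argument or row to a line, values as JSON. step_arm: Moves the arm, as the interface text tells. Its arguments: {"type":"object","properties":{"moves":{"type":"array"},"grip_force":{"type":"number"}},"required":["moves"]}

```bash
mkdir -p pics; cat > h.py <<'E'
import numpy as np, cv2
from workcell import telemetry, imaging, env
def snap(n,f):
    im=imaging.read_camera(n); cv2.imwrite('pics/'+f,im[:,:,::-1]); return im
def ray(n,uv):
    p=imaging.camera_params(n);K=np.array(p['camera_matrix']);T=np.array(p['pose'])
    d=np.linalg.inv(K)@[uv[0],uv[1],1]; d=T[:3,:3]@(d*[1,-1,-1]); return T[:3,3],d
def onz(n,uv,z):
    o,d=ray(n,uv); return o+d*(z-o[2])/d[2]
def proj(n,X):
    p=imaging.camera_params(n);K=np.array(p['camera_matrix']);T=np.array(p['pose'])
    c=T[:3,:3].T@(np.array(X)-T[:3,3])*[1,-1,-1]; q=K@c; return q[:2]/q[2]
E
python3 -c "
from h import *
a=snap('top','t0.png');b=snap('side','s0.png')
print({k:v for k,v in telemetry.get_state().items()})
for n in('top','side'):print(imaging.camera_params(n))"
```

```text
{'clock': 0.1, 'joint_pos': array([ 1.04640305e+00,  3.13940134e-01,  4.50598433e-02,  1.30359704e+00,
       -3.41636705e-06,  1.43116133e+00]), 'qvel': array([-0.00040946, -0.0011674 ,  0.00221737,  0.00110175, -0.00033086,
       -0.00029573]), 'tau': array([ 2.90639786e-03, -4.81726170e+01,  2.99243259e+01,  1.27918032e-02,
       -1.19073161e-04, -2.09666149e-05]), 'tcp_pos': array([0.21559029, 0.53250711, 0.20867624]), 'orientation': array([-2.72344802e-04,  1.91194615e-01,  9.81551788e-01, -7.95156765e-04]), 'wrist_force': array([ 0.28034781, -0.53929431, -0.43969688]), 'ft_torque': array([-0.04563224, -0.06123661,  0.00328402]), 'grip_force': 0.0, 'finger_gap': 0.08561005188025486}
{'camera_matrix': array([[452.85470915,   0.        , 279.89596237],
       [  0.        , 452.85470915, 210.51574498],
       [  0.        ,   0.        ,   1.        ]]), 'pose': array([[ 3.55163354e-04,  9.89096538e-01, -1.47268166e-01,
         4.11709061e-01],
       [-9.99899470e-01, -1.73623780e-03, -1.40725216e-02,
        -5.17266368e-02],
       [-1.41747749e-02,  1.47258359e-01,  9.88996487e-01,
         1.09906592e+00],
       [ 0.00000000e+00,  0.00000000e+00,  0.00000000e+00,
         1.00000000e+00]])}
{'camera_matrix': array([[378.87907662,   0.        , 277.11563135],
       [  0.        , 378.87907662, 207.7749954 ],
       [  0.        ,   0.        ,   1.        ]]), 'pose': array([[-0.98470076,  0.08916285, -0.14971438,  0.40257354],
       [-0.17366777, -0.57256927,  0.80125148,  0.71973019],
       [-0.01427999,  0.81499351,  0.57929411,  0.64331812],
       [ 0.        ,  0.        ,  0.        ,  1.        ]])}
```

View pics/t0.png

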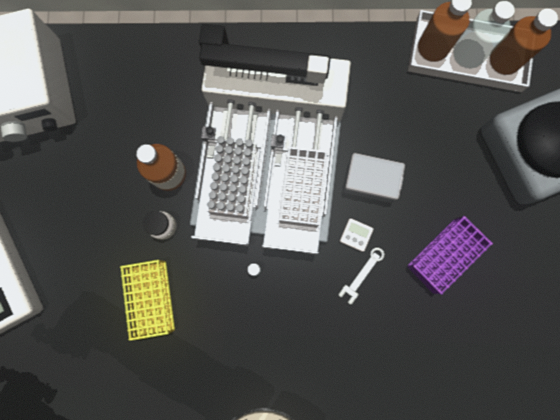

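View pics/s0.png

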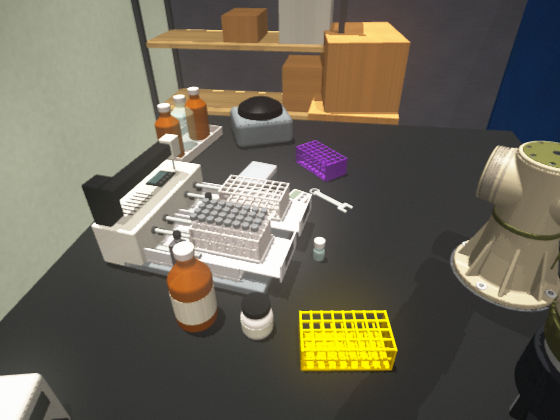

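Two candidates for the full tray: left lane (top view 232,178: tubes in the rack, plate at about 222,242) and right lane (303,187: empty grid, plate at about 294,250). The yellow (147,300) and purple (450,255) racks are decoys. By the description I choose the left lane, and I'll check it in a crop.

```bash
python3 -c "
from h import *
a=cv2.imread('pics/t0.png')[120:280,175:345]
cv2.imwrite('pics/c0.png',cv2.resize(a,None,fx=3.7,fy=3.7,interpolation=cv2.INTER_CUBIC))
for uv in [(192,238),(250,245),(263,246),(324,254)]: print(uv,onz('top',uv,.092))
print('vial',onz('top',(254,270),.058))
"
```

```text
(192, 238) [0.49991981 0.15901153 0.092     ]
(250, 245) [0.48419629 0.0291136  0.092     ]
(263, 246) [4.81953938e-01 1.51747304e-04 9.20000000e-02]
(324, 254) [ 0.46416904 -0.13507971  0.092     ]
vial [0.4296119  0.02213129 0.058     ]
```

View pics/c0.png

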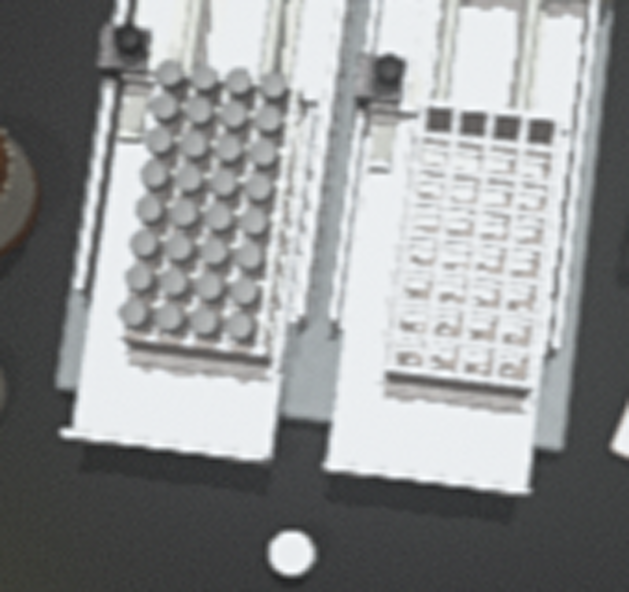

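The crop confirms it: the left lane has 32 grey tube caps and the right rack is empty. In the crop, the left plate rim runs from (63,433) to (270,460), the right one from (326,470) to (530,492), and the vial cap is at (292,553).

```bash
python3 -c "
from h import *
P=[onz('top',(175+u/3.7,120+v/3.7),.092) for u,v in [(63,433),(270,460),(326,470),(530,492)]]
for p in P: print(p)
print([np.linalg.norm(P[i]-P[i+1]) for i in (0,2)])
L=(P[0]+P[1])/2;R=(P[2]+P[3])/2;d=L-R
print('L',L,'R',R,np.linalg.norm(d)); y=d/np.linalg.norm(d); x=np.array([y[1],-y[0],0]); print('in',x,np.arctan2(x[1],x[0]))
q=(P[0]-P[3]);print(np.arctan2(-q[0],q[1]), 'single',[np.arctan2(-(P[i]-P[i+1])[0],(P[i]-P[i+1])[1]) for i in (0,2)])
# knobs: same z, separated 160
k=[onz('top',(175+u/3.7,120+v/3.7),.123) for u,v in [(128,40),(388,70)]]; q=k[0]-k[1];print(k,np.linalg.norm(q),np.arctan2(-q[0],q[1]))
print('vial',onz('top',(175+292/3.7,120+553/3.7),.058)-L)
from scipy.spatial.transform import Rotation as Ro
o=telemetry.get_state()['orientation'];print(Ro.from_quat(o[[1,2,3,0]]).as_matrix().round(3))
"
```

```text
[0.50209898 0.15901419 0.092     ]
[0.48570293 0.03364574 0.092     ]
[ 4.79672093e-01 -1.02089685e-04  9.20000000e-02]
[ 0.46644138 -0.1223767   0.092     ]
[np.float64(0.1264360674686052), np.float64(0.12298833700472275)]
L [0.49390095 0.09632996 0.092     ] R [ 0.47305674 -0.06123939  0.092     ] 0.15894207461056756
in [ 0.9913634  -0.13114347  0.        ] -0.13152232778308157
-0.12604725856625762 single [np.float64(-0.13004476437968193), np.float64(-0.10778551536623548)]
[array([0.73808721, 0.11993633, 0.123     ]), array([ 0.71860942, -0.03771131,  0.123     ])] 0.15884634145988927 -0.12292968470346545
vial [-0.06306582 -0.07400273 -0.034     ]
[[-0.927  0.375 -0.001]
 [ 0.375  0.927 -0.001]
 [ 0.    -0.002 -1.   ]]
```

Emit:
step_arm(
  moves=[
    [[-30,-25,0],[0,0,-0.04],0],
    [[-60,-50,0],[0,0,-0.08],0],
    [[-90,-76,0],[0,0,-0.12],0],
    [[-120,-101,0],[0,0,-0.16],0],
    [[-150,-127,0],[0,0,-0.2],0],
    [[-180,-152,0],[0,0,-0.24],0],
    [[-210,-177,0],[0,0,-0.26],0],
    [[-240,-203,0],[0,0,-0.26],0],
  ],
  grip_force=40,
)

```text
clock: 0.77
tcp_pos: [0.3623, 0.253, 0.2093]
orientation: [-0.0, 0.062, 0.998, 0.0]
wrist_force: [1.6, 0.9, 0.3]
finger_gap: -0.0
grip_force: 0.0
```

```bash
cat > g.py <<'E'
from h import *
import sys
from scipy.spatial.transform import Rotation as Ro
s=telemetry.get_state();o=s['orientation'];R=Ro.from_quat(o[[1,2,3,0]]).as_matrix()
t=np.array(eval(sys.argv[1]));yaw=-.126
W=np.array([[np.cos(yaw),-np.sin(yaw),0],[np.sin(yaw),np.cos(yaw),0],[0,0,1]])
G=W@np.diag([-1,1,-1])
P=np.array([.492,.097,0])
print('clock',s['clock'],'lane coords mm',(W.T@(s['tcp_pos']-P)*1e3).round(1),'F lane',(W.T@s['wrist_force']).round(1),'gap',s['finger_gap'])
print('shift',(R.T@(P+W@(t/1e3)-s['tcp_pos'])*1e3).round(1),'turn',Ro.from_matrix(R.T@G).as_rotvec().round(3))
E
python3 g.py '[-55,0,210]'
```

```text
clock 0.7667 lane coords mm [-148.2  138.5  209.3] F lane [1.5 1.1 0.3] gap -2.4081759740131475e-05
shift [ -92.9 -138.7   -0.7] turn [-0.    -0.     0.003]
```

Emit:
step_arm(
  moves=[
    [[-19,-28,0],[0,0,0],0],
    [[-37,-56,0],[0,0,0],0],
    [[-56,-84,0],[0,0,0],0],
    [[-74,-112,0],[0,0,0],0],
    [[-93,-139,0],[0,0,0],0],
    [[-93,-139,30],[0,0,0],0],
    [[-93,-139,60],[0,0,0],0],
    [[-93,-139,80],[0,0,0],0],
  ],
)

```text
clock: 1.43
tcp_pos: [0.4362, 0.1042, 0.1272]
orientation: [-0.001, 0.063, 0.998, -0.0]
wrist_force: [-0.6, 1.1, -1.0]
finger_gap: -0.0003
grip_force: 0.0
```

```bash
python3 g.py '[-55,0,68]'; python3 -c "
from h import *
a=snap('top','t1.png')[180:290,175:345];b=snap('side','s1.png')[170:320,90:380]
a=cv2.resize(a[:,:,::-1],(580,375));b=cv2.resize(b[:,:,::-1],(580,300))
cv2.imwrite('pics/c1.png',cv2.resize(np.vstack([a,b]),None,fx=.88,fy=.88))"
```

```text
clock 1.4333 lane coords mm [-56.3   0.2 127.2] F lane [-0.8  1.  -1. ] gap -0.0002795647805600828
shift [-1.4 -0.2 59.2] turn [-0.    -0.002 -0.001]
```

View pics/c1.png

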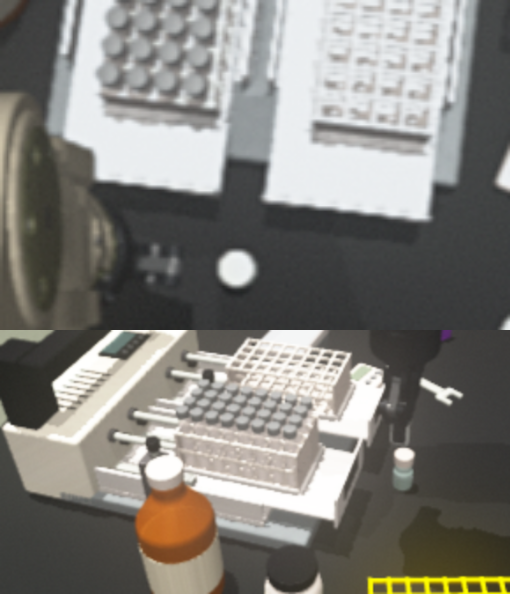

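The top crop shows the fingers at crop (165,265), just left of the vial cap (237,268), with the plate rim at (142,185). The side crop shows the fingers above and in front of the plate, near the vial. I'll check the fingertip position before descending.

```bash
python3 -c "
from h import *
s=telemetry.get_state()['tcp_pos']; print('top',proj('top',s),'side',proj('side',s))
print('seen tip top',175+172/3.41*.0+ (172/.88)*170/580,180+(265/.88)*110/375)
print('seen tip side',90+400/.88*.5,170+(445/.88-375)*.5)
v=onz('top',(175+237/.88*170/580,180+268/.88*110/375),.058);print(v, (v-s))"
```

```text
top [213.16558343 267.44831288] side [316.76185788 239.43877041]
seen tip top 232.2884012539185 268.3333333333333
seen tip side 317.27272727272725 235.3409090909091
[0.43112063 0.02228597 0.058     ] [-0.00271837 -0.08240627 -0.06806638]
```

Emit:
step_arm(
  moves=[
    [[-1,0,20],[0,0,0],0],
    [[-1,0,40],[0,0,0],0],
    [[-1,0,59],[0,0,0],0],
    [[-10,0,59],[0,0,0],0],
    [[-20,0,59],[0,0,0],0],
    [[-30,0,59],[0,0,0],0],
    [[-35,0,59],[0,0,0],0],
    [[-35,0,59],[0,0,0],0],
  ],
)

```text
clock: 2.2
tcp_pos: [0.4752, 0.1008, 0.0721]
orientation: [0.002, 0.063, 0.998, 0.0]
wrist_force: [0.1, -0.2, -0.5]
finger_gap: 0.0002
grip_force: 0.0
```

```bash
python3 g.py '[-8,0,68]'
```

```text
clock 2.2 lane coords mm [-17.2   1.6  72.1] F lane [ 0.2 -0.2 -0.5] gap 0.00017459218321808377
shift [-9.2 -1.6  4.1] turn [0.001 0.004 0.001]
```

Emit:
step_arm(
  moves=[
    [[-2,0,0],[0,0,0],0],
    [[-4,0,0],[0,0,0],0],
    [[-6,0,0],[0,0,0],0],
    [[-8,0,0],[0,0,0],0],
    [[-10,0,0],[0,0,0],0],
    [[-12,0,0],[0,0,0],0],
    [[-14,0,0],[0,0,0],0],
    [[-16,0,0],[0,0,0],0],
  ],
)

```text
clock: 2.87
tcp_pos: [0.4878, 0.0989, 0.0705]
orientation: [0.0, 0.062, 0.998, 0.0]
wrist_force: [0.2, -0.1, -0.0]
finger_gap: 0.0001
grip_force: 0.0
```

```bash
python3 g.py '[0,0,68]'
```

```text
clock 2.8667 lane coords mm [-4.4  1.4 70.5] F lane [ 0.3 -0.1 -0. ] gap 7.954341586857235e-05
shift [-4.4 -1.4  2.5] turn [0.    0.    0.001]
```

Emit:
step_arm(
  moves=[
    [[-2,0,0],[0,0,0],0],
    [[-4,0,0],[0,0,0],0],
    [[-6,0,0],[0,0,0],0],
    [[-8,0,0],[0,0,0],0],
    [[-10,0,0],[0,0,0],0],
    [[-12,0,0],[0,0,0],0],
    [[-12,0,0],[0,0,0],0],
  ],
)

```text
clock: 3.45
tcp_pos: [0.5001, 0.0974, 0.0705]
orientation: [0.0, 0.062, 0.998, 0.0]
wrist_force: [-0.0, -1.1, -0.3]
finger_gap: 0.0005
grip_force: 0.0
```

```bash
python3 g.py '[0,0,68]'; python3 -c "
from h import *
a=snap('top','t2.png')[180:290,175:345];b=snap('side','s2.png')[170:320,90:380]
a=cv2.resize(a[:,:,::-1],(580,375));b=cv2.resize(b[:,:,::-1],(580,300))
cv2.imwrite('pics/c2.png',cv2.resize(np.vstack([a,b]),None,fx=.88,fy=.88))"
```

```text
clock 3.45 lane coords mm [ 8.   1.4 70.5] F lane [ 0.1 -1.1 -0.3] gap 0.0004870300717043563
shift [ 8.  -1.4  2.5] turn [0.    0.    0.001]
```

View pics/c2.png

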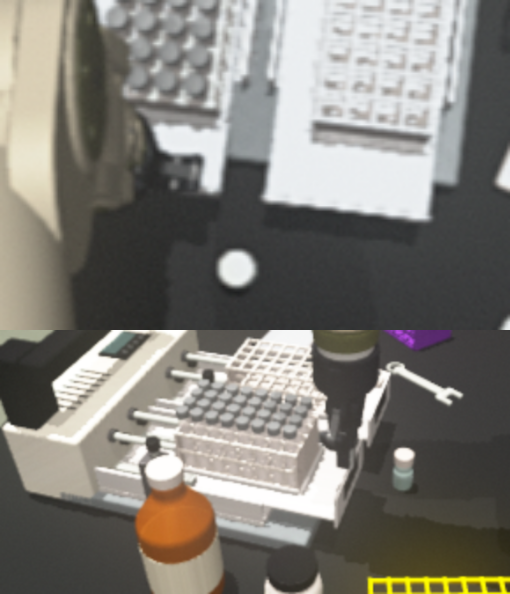

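```bash
python3 -c "
from h import *
s=telemetry.get_state()['tcp_pos']; print('tip',s,proj('side',s),proj('top',s))
for q in [(.502,.159,.092),(.4857,.0336,.092),(.502,.159,.044),(.4857,.0336,.044),(.494,.0963,.092),(.494,.0963,.075)]: print(q,proj('side',q))
b=cv2.imread('pics/s2.png')[170:290,230:350]
cv2.imwrite('pics/c3.png',cv2.resize(b,None,fx=5,fy=5,interpolation=cv2.INTER_CUBIC))"
```

```text
tip [0.49961976 0.09740692 0.07046116] [286.39522139 253.46300011] [220.89149879 238.93176521]
(0.502, 0.159, 0.092) [280.66883973 265.50945992]
(0.4857, 0.0336, 0.092) [296.5313271  228.85605547]
(0.502, 0.159, 0.044) [280.8671476  281.79862296]
(0.4857, 0.0336, 0.044) [296.22323414 244.50990751]
(0.494, 0.0963, 0.092) [288.99950779 246.09663051]
(0.494, 0.0963, 0.075) [288.96976566 251.87978657]
```

View pics/c3.png

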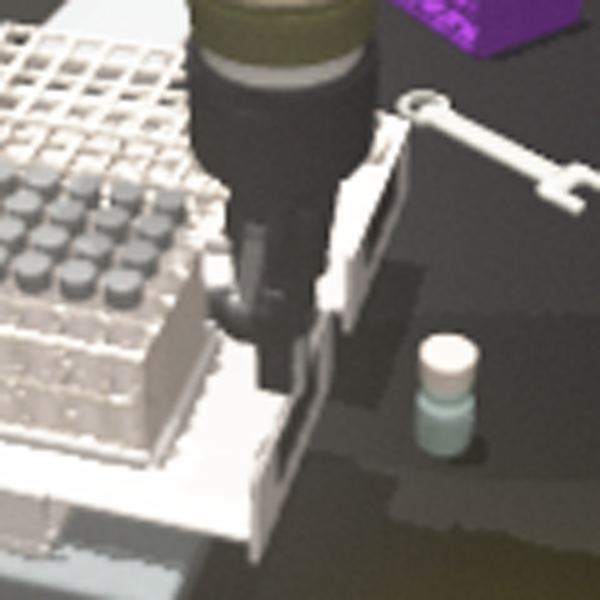

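The side crop shows the fingertips ending at crop (277,390), about at the rim line (295,380). TCP predicts (282,417), so the real tips sit higher than reported, or off in y. Nothing has been touched. I'll look at the same moment from above.

```bash
python3 -c "
from h import *
b=cv2.imread('pics/t2.png')[195:270,180:280]
b=cv2.convertScaleAbs(b,alpha=1.8,beta=10)
cv2.imwrite('pics/c4.png',cv2.resize(b,None,fx=7,fy=7,interpolation=cv2.INTER_CUBIC))
s=np.array([.4996,.0974,.0705]);y=np.array([.126,.992,0])
for dz in (0,.02,.05,.08,.12):
  print(dz,[((proj('top',s+[0,0,dz]+y*k)-[180,195])*7).round(),] if 0 else [((proj('top',s+np.array([0,0,dz])+y*k)-[180,195])*7).round() for k in (-.04,-.015,0)])"
```

```text
0 [array([408., 323.]), array([332., 313.]), array([286., 308.])]
0.02 [array([401., 318.]), array([324., 308.]), array([277., 302.])]
0.05 [array([391., 310.]), array([311., 300.]), array([263., 294.])]
0.08 [array([380., 302.]), array([297., 291.]), array([248., 285.])]
0.12 [array([364., 289.]), array([278., 279.]), array([227., 272.])]
```

View pics/c4.png

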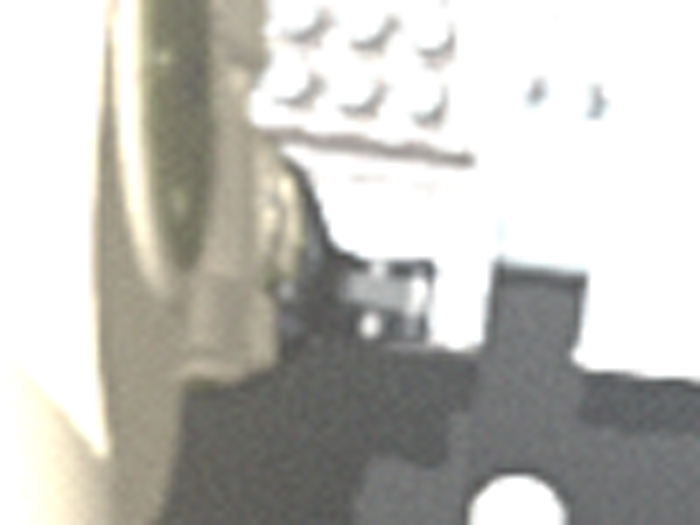

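The visible dark piece at crop (385,300) is a knuckle of the gripper. The tips themselves are hidden from above. Zero force while 8 mm past the plate line, plus the side view, means the tips are about 20 mm higher than reported and hover over the rim. I'll lift a little, back off, lower in front of the plate and check from the side.

Emit:
step_arm(
  moves=[
    [[0,0,-10],[0,0,0],0],
    [[20,0,-10],[0,0,0],0],
    [[40,0,-10],[0,0,0],0],
    [[55,0,-10],[0,0,0],0],
    [[55,0,0],[0,0,0],0],
    [[55,0,12],[0,0,0],0],
    [[55,0,22],[0,0,0],0],
    [[55,0,22],[0,0,0],0],
  ],
)

```text
clock: 4.22
tcp_pos: [0.4437, 0.1043, 0.0477]
orientation: [-0.001, 0.062, 0.998, -0.0]
wrist_force: [-0.3, -0.4, -0.6]
finger_gap: 0.0
grip_force: 0.0
```

```bash
python3 g.py '[-20,0,48]'; python3 -c "
from h import *
b=snap('side','s3.png')[170:290,230:380,::-1]
cv2.imwrite('pics/c5.png',cv2.resize(cv2.convertScaleAbs(b,alpha=1.6,beta=10),None,fx=5,fy=5,interpolation=cv2.INTER_CUBIC))
s=telemetry.get_state()['tcp_pos']
for dy in (-.04,0,.012,.04):print(dy,((proj('side',s+np.array([0,dy,0]))-[230,170])*5).round())
print(((proj('side',s+np.array([0,0.012,0.02]))-[230,170])*5).round(),((proj('side',s*[1,1,0])-[230,170])*5).round())"
```

```text
clock 4.2167 lane coords mm [-48.8   1.1  47.7] F lane [-0.2 -0.5 -0.6] gap 1.234952230199205e-05
shift [-28.8  -1.2  -0.3] turn [-0.    -0.002  0.001]
-0.04 [411. 418.]
0 [403. 478.]
0.012 [400. 497.]
0.04 [393. 543.]
[401. 463.] [399. 554.]
```

View pics/c5.png

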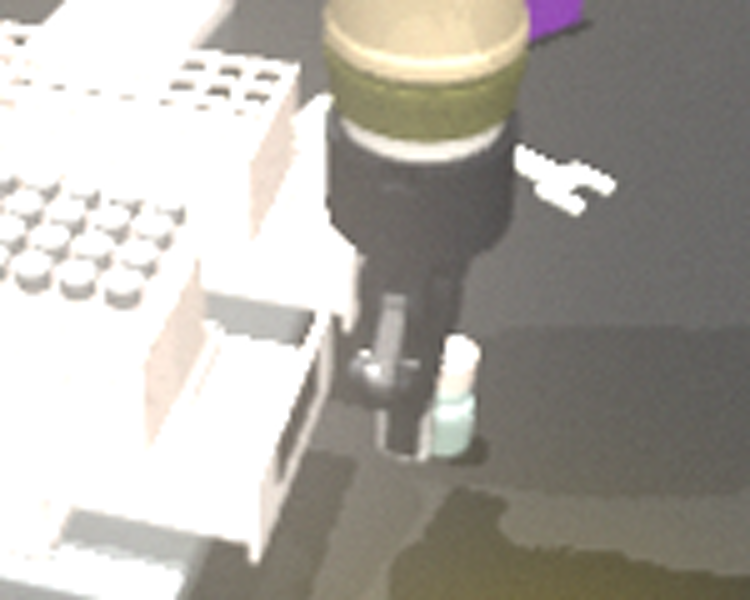

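The side crop shows the shut fingertips at (403,458), in front of the plate. That puts the true tip height at about 68 mm, level with the pad, and x agrees with the reading. Advancing.

Emit:
step_arm(
  moves=[
    [[-10,-1,0],[0,0,0],0],
    [[-20,-1,0],[0,0,0],0],
    [[-28,-1,0],[0,0,0],0],
    [[-31,-1,0],[0,0,0],0],
    [[-34,-1,0],[0,0,0],0],
    [[-37,-1,0],[0,0,0],0],
    [[-40,-1,0],[0,0,0],0],
    [[-43,-1,0],[0,0,0],0],
  ],
)

```text
clock: 4.93
tcp_pos: [0.4859, 0.098, 0.0482]
orientation: [-0.002, 0.062, 0.998, 0.0]
wrist_force: [-5.6, 1.0, 3.5]
finger_gap: -0.0005
grip_force: 2.5
```

```bash
python3 g.py '[0,0,48]'
```

```text
clock 4.9333 lane coords mm [-6.2  0.3 48.2] F lane [-5.7  0.2  3.5] gap -0.00047166476943185254
shift [-6.2 -0.3  0.1] turn [-0.    -0.003  0.001]
```

Emit:
step_arm(
  moves=[
    [[-4,0,0],[0,0,0],0],
    [[-8,0,0],[0,0,0],0],
    [[-12,0,0],[0,0,0],0],
    [[-16,0,0],[0,0,0],0],
    [[-20,0,0],[0,0,0],0],
    [[-24,0,0],[0,0,0],0],
    [[-28,0,0],[0,0,0],0],
    [[-32,0,0],[0,0,0],0],
  ],
)

```text
clock: 5.6
tcp_pos: [0.5152, 0.0944, 0.0482]
orientation: [-0.004, 0.062, 0.998, 0.0]
wrist_force: [-13.0, 1.1, 10.2]
finger_gap: -0.0
grip_force: 6.2
```

```bash
python3 g.py '[60,0,48]'
```

```text
clock 5.6 lane coords mm [23.4  0.3 48.2] F lane [-13.1  -0.5  10.2] gap -3.1280976316506006e-05
shift [-36.6  -0.4  -0.1] turn [-0.    -0.007  0.002]
```

Emit:
step_arm(
  moves=[
    [[-4,0,-1],[0,0,0],0],
    [[-8,0,-1],[0,0,0],0],
    [[-12,0,-1],[0,0,0],0],
    [[-16,0,-1],[0,0,0],0],
    [[-20,0,-1],[0,0,0],0],
    [[-24,0,-1],[0,0,0],0],
    [[-28,0,-1],[0,0,0],0],
    [[-32,0,-1],[0,0,0],0],
  ],
)

```text
clock: 6.27
tcp_pos: [0.5471, 0.0904, 0.0483]
orientation: [-0.004, 0.062, 0.998, 0.0]
wrist_force: [-9.9, 2.1, 2.7]
finger_gap: 0.0
grip_force: 4.7
```

```bash
python3 g.py '[70,0,49]'; python3 -c "
from h import *
b=snap('side','s4.png')[150:290,130:330,::-1]
cv2.imwrite('pics/c6.png',cv2.resize(b,None,fx=4,fy=4,interpolation=cv2.INTER_CUBIC))"
```

```text
clock 6.2667 lane coords mm [55.5  0.4 48.3] F lane [-10.1   0.8   2.7] gap 2.7798333654894207e-05
shift [-14.5  -0.4  -0.8] turn [-0.    -0.008  0.002]
```

View pics/c6.png

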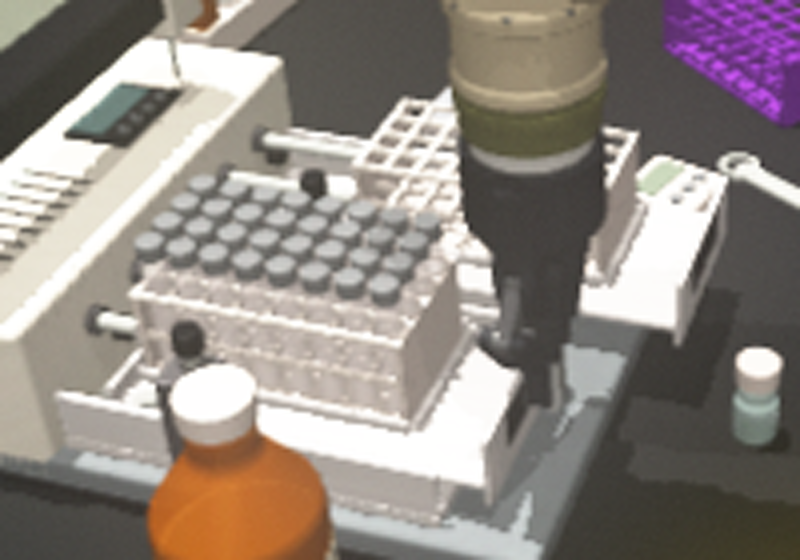

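The tray is going in, the fingers are on the pad at crop (535,385), and the rack is seated. Now slowly to the back stop.

Emit:
step_arm(
  moves=[
    [[-2,0,0],[0,0,0],0],
    [[-4,0,0],[0,0,0],0],
    [[-6,0,0],[0,0,0],0],
    [[-8,0,0],[0,0,0],0],
    [[-10,0,0],[0,0,0],0],
    [[-12,0,0],[0,0,0],0],
  ],
)

```text
clock: 6.82
tcp_pos: [0.5587, 0.089, 0.0483]
orientation: [-0.004, 0.062, 0.998, 0.0]
wrist_force: [-9.1, 0.4, 2.8]
finger_gap: 0.0002
grip_force: 4.9
```

```bash
python3 g.py '[70,0,49]'
```

```text
clock 6.8167 lane coords mm [67.2  0.4 48.3] F lane [-9.1 -0.8  2.8] gap 0.0002171398465857614
shift [-2.8 -0.4 -0.8] turn [-0.    -0.008  0.002]
```

Emit:
step_arm(
  moves=[
    [[-1.5,0,0],[0,0,0],0],
    [[-3,0,0],[0,0,0],0],
    [[-4.5,0,0],[0,0,0],0],
    [[-4.5,0,0],[0,0,0],0],
  ],
)

```text
clock: 7.15
tcp_pos: [0.5615, 0.0887, 0.0482]
orientation: [-0.005, 0.062, 0.998, 0.0]
wrist_force: [-13.5, 1.8, 7.1]
finger_gap: -0.0002
grip_force: 6.9
```

Emit:
step_arm(
  moves=[
    [[-1,0,0],[0,0,0],0],
    [[-2,0,0],[0,0,0],0],
    [[-2,0,0],[0,0,0],0],
  ],
)

```text
clock: 7.4
tcp_pos: [0.5615, 0.0886, 0.0483]
orientation: [-0.007, 0.062, 0.998, 0.0]
wrist_force: [-18.2, 1.8, 11.6]
finger_gap: 0.0004
grip_force: 9.5
```

Emit:
step_arm(
  moves=[
    [[-1.5,0,-0.5],[0,0,0],0],
    [[-3,0,-1],[0,0,0],0],
    [[-4,0,-1],[0,0,0],0],
    [[-4,0,-1],[0,0,0],0],
  ],
)

```text
clock: 7.73
tcp_pos: [0.5613, 0.0886, 0.0483]
orientation: [-0.011, 0.061, 0.998, 0.0]
wrist_force: [-26.1, 3.8, 15.4]
finger_gap: -0.0002
grip_force: 13.7
```

```bash
python3 g.py '[70,0,49]'
```

```text
clock 7.7333 lane coords mm [69.8  0.4 48.3] F lane [-26.4   0.5  15.4] gap -0.0002132516169629555
shift [-0.2 -0.4 -0.7] turn [-0.001 -0.021  0.003]
```

26 N with no further travel, so it is on the back stop (about 80 mm from first contact). Backing off slowly so the springs bring it to the pin.

Emit:
step_arm(
  moves=[
    [[4,0,0],[0,0,0],0],
    [[8,0,0],[0,0,0],0],
    [[12,0,0],[0,0,0],0],
    [[16,0,0],[0,0,0],0],
    [[20,0,0],[0,0,0],0],
    [[24,0,0],[0,0,0],0],
    [[28,0,0],[0,0,0],0],
    [[32,0,0],[0,0,0],0],
  ],
)

```text
clock: 8.4
tcp_pos: [0.5373, 0.0916, 0.0484]
orientation: [-0.004, 0.062, 0.998, 0.0]
wrist_force: [-5.2, 1.6, -4.0]
finger_gap: 0.0002
grip_force: 3.1
```

Emit:
step_arm(
  moves=[
    [[4,0,0],[0,0,0],0],
    [[8,0,0],[0,0,0],0],
    [[14,0,0],[0,0,0],0],
    [[24,0,0],[0,0,0],0],
    [[36,0,0],[0,0,0],0],
    [[48,0,0],[0,0,0],0],
    [[60,0,0],[0,0,0],0],
    [[60,0,0],[0,0,0],0],
  ],
)

```text
clock: 9.07
tcp_pos: [0.4794, 0.0989, 0.0505]
orientation: [-0.001, 0.062, 0.998, 0.0]
wrist_force: [-0.9, -0.0, 0.0]
finger_gap: -0.0
grip_force: 0.0
```

```bash
python3 g.py '[-50,0,120]'
```

```text
clock 9.0667 lane coords mm [-12.8   0.3  50.5] F lane [-0.9 -0.2  0. ] gap -4.9510955956995914e-05
shift [ 37.3  -0.2 -69.4] turn [-0.    -0.002  0.002]
```

Emit:
step_arm(
  moves=[
    [[25,0,0],[0,0,0],0],
    [[45,0,-10],[0,0,0],0],
    [[50,15,-40],[0,0,0],0],
    [[60,40,-75],[0,0,0],0],
    [[70,70,-95],[0,0,0],0],
    [[80,100,-105],[0,0,0],0],
    [[85,130,-110],[0,0,0],0],
    [[85,150,-110],[0,0,0],0],
  ],
)

```text
clock: 9.73
tcp_pos: [0.4174, 0.261, 0.1631]
orientation: [0.002, 0.062, 0.998, 0.001]
wrist_force: [-0.4, -0.3, -0.6]
finger_gap: -0.0001
grip_force: 0.0
```

```bash
python3 -c "
from h import *
a=snap('top','t5.png')[80:300,130:350];b=snap('side','s5.png')[140:360,60:400]
f=np.hstack([cv2.resize(a,(400,400)),cv2.resize(b,(400,400))])
cv2.imwrite('pics/c7.png',f[:,:,::-1]);print(telemetry.get_state()['tcp_pos'],telemetry.get_state()['clock'])"
```

```text
[0.41765054 0.26097149 0.16148221] 9.8333
```

View pics/c7.png

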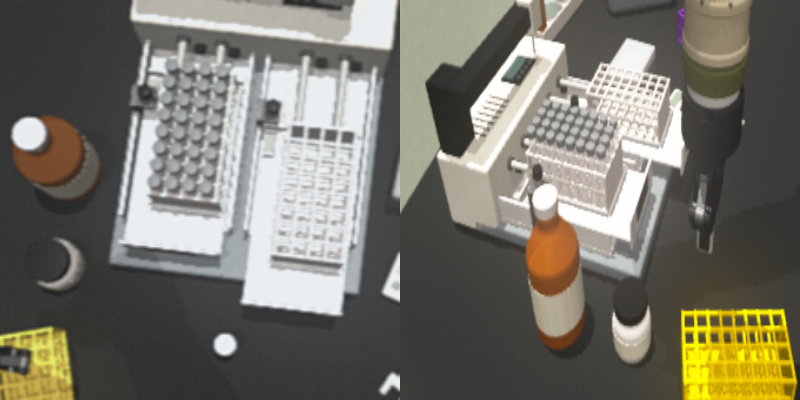

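The left tray now holds at crop rim (120,243)–(225,255), about 24 px (roughly 55 mm) further in, so the pin has it. The right tray is still out, both racks are seated, the bottle, jar and vial are in place, and the arm is clear.

```bash
python3 -c "
from h import *
print(onz('top',(196,213.7),.092)-onz('top',(192,237),.092)); print(env.hand_in())"
```

```text
[ 0.05258943 -0.00750811  0.        ]
the job is handed in; nothing more can be done
None
```

The full-rack tray (left lane) was pushed to its back stop and came back to rest about 53 mm in, caught by its pin; the empty-rack tray stayed out, and the job is handed in at about 10 s.

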